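# Pop open the analyser's sample port

## Robot

A 6-joint arm with a two-finger parallel gripper is mounted at the origin on the work surface. World frame = base frame: x ahead of the robot, y to its left, z up, the work surface at z = 0. Lengths are in m, angles in rad, forces in N, time in s.
With the tool pointing down it reaches from about 0.375 to 0.925 m from the base axis. Payload 5.7 kg.
Tool frame: the origin (TCP) lies midway between the tips of the shut fingers; the grasp point (between the pads) lies 19 mm behind it; z points along the fingers, x is the direction in which the jaws open and shut, and the axes are right-handed (so a half turn about z gives the same grasp; the last joint's range is limited). The gripper opens to 88 mm and grips with 3 to 60 N. Pads are 20 mm wide; open, the fingers measure 115 mm over their backs; the gripper's body (75 mm by 178 mm) begins 61 mm behind the grasp point.
Start: joints at [-1.337, 0.359, 1.51, -0, 1.272, -0.115], TCP at [0.205, -0.564, 0.223] pointing down, gripper open.
Joint ranges: [-2.97, 2.97], [-1.01, 2.36], [0.21, 2.38], [-0.96, 4.11], [0.2, 2.71], [-2.98, 2.98]. Speed limits (rad/s): [2.39, 2.39, 3.14, 3.14, 3.14, 3.14].

## Interface

Orientations are given as a unit quaternion [x, y, z, w].
In Python, from bench import move_ptp, servo_line, goto_joints, move_gripper, sleep, inverse_kinematics, capture, PlanningError, close_job, spot_in, silhouettes, current_clock, current_joint_pos, current_qvel, current_joint_torque, current_position, current_orientation, current_force, current_torque, current_finger_gap gives the robot as it stands. Calls block until the motion is done:
- move_ptp(position, orientation): joint-space move of the TCP to a pose.
- servo_line(position, orientation=None, rate=0.15, contact_N=None): straight line of the TCP; orientation=None keeps the orientation; rate is the mean speed in m/s. With contact_N (N) it stops when the force on the tool has changed by that much, and returns True; else False.
- goto_joints(angles): joint-space move.
- move_gripper(opening): finger opening in m; the grip force is fixed at half the most; returns when the fingers have stopped.
- sleep(seconds).
- inverse_kinematics(position, orientation): joint angles nearest the present ones, or None.
- capture(name): name is "side" or "top" or "wrist"; returns a dict with "image" (420x560x3 uint8, blue, green, red), "range_z" (420x560 float32, m along the optical axis (not along the pixel's ray), 0 where there is no reading), "intrinsics" (3x3 intrinsics, pixels), "R" (3x3) and "t" (3): a world point X has camera coordinates R X + t. Camera axes: x right, y down, z forward; pixel columns grow to the right and rows downward; lengths in m; the calibration is good to about 2 mm. A picture is of the moment at which its call begins.
A pose or a line that the arm cannot do raises PlanningError and nothing moves.
- close_job(): hands the job in, once; it reports no verdict.
Trained networks look in the newest picture that a camera, given by its name, has taken for a name from the list of things; names that differ only in an ending like _2 or _b are one class to them, and where a whole thing is asked for, a point or a joint stands for the part that bears it (a point fixed in the world has none). Each returns a list of dicts, best first, with "conf" (0 to 1); they miss things now and then, are a little off and sometimes report something else, mostly with a low value. They report only what shows in the picture. A call takes as long as a camera call.
- spot_in(camera, query): "xy" ([column, row] in pixels, amid what is visible of it).
- silhouettes(camera, query): "region" (420x560 bool, what is visible of it) and "xy" ([column, row] in pixels, amid what is visible of it).
Readings, each from a call of its own:
- current_clock(): time.
- current_joint_pos(): joint angles.
- current_qvel(): joint speeds.
- current_joint_torque(): joint torques, N m.
- current_position(): TCP position.
- current_orientation(): TCP orientation.
- current_force(): force on the tool from outside, world axes, zero at the start.
- current_torque(): the same for the moment, N m.
- current_finger_gap(): finger opening in m.
Only numpy, scipy, OpenCV 4.12 (cv2) and the standard library are available. Lean on these libraries where they do the work, as an engineer would, in place of code of your own. Each camera call takes 0.05 s, during which the arm holds its last target.

## Task

Open the sample port of the bench analyser: with the fingertips press its narrow hatch (not the wide one) once, near its free front edge, down to the stop, and let go so that it pops up by itself. Watch that it stays standing open untouched for at least two seconds, then press the round button on the analyser's deck fully down and let it come back up. Do not push the open hatch back down, keep the wide hatch shut, pick nothing up and leave everything else where it stands.

Things in the scene. Friction and masses are not known exactly. Their poses are not given: they have to be found in the camera images.
- analyser: Low white bench analyser, fixed, 240 deep (its x) x 280 wide (its y) mm, deck 85 mm above the table; origin: centre of its underside, x pointing away from its front. A grey ridge 30 mm high runs along the rear of the deck. Two grey port modules stand side by side on the deck, 68 mm left and right of the middle (either on either side), the round button in the middle of the deck's front.
- sample_press (a point): Spot to press on the NARROW hatch: small grey disc on its top face, mid-width, 58 mm in front of the hinge, 22 mm behind the free front edge. The white hatch is a plate 80 mm deep, 44 wide, 7 thick in a grey frame 106 x 104 mm; its top is 121 mm above the table, 6 mm proud of the frame. The point turns with the hatch; closed: x points away from the analyser's front, z up.
- sample_hatch (a joint): Angle of the narrow hatch about its rear-edge hinge (rad): 0 closed, -0.08 pressed to its stop (the mark is then 4.6 mm lower), 1.29 standing open, free edge 77 mm above the hinge. Push-push: about 3 to 5 N at the mark takes it to the stop; let go, it swings up in about 1 s and stays. A short press leaves it closed. Pushing it fully down once open latches it shut for good.
- supply_press (a point): The same grey mark on the WIDE hatch (80 mm deep, 86 mm wide) of the other module; leave this hatch closed.
- supply_hatch (a joint): Angle of the wide hatch (rad), 0 closed; same push-push latch, which must not be operated.
- ready_button_top (a point): Centre of the top face of the round white push button, 28 mm across, on the front part of the analyser's deck, its top 103 mm above the table; it moves down with the button.
- ready_button (a joint): Travel of the round button (m): 0 up, 0.006 fully down; springs back up; about 4 N holds it fully down.
- specimen_jar: Small clear jar with a white lid, 32 mm across, 48 mm high, loose on the front left part of the analyser's deck; origin at the centre of its underside. Leave alone.
- vial: Small amber vial with a black cap, 22 mm across, 42 mm high, loose on the front right part of the deck; origin at the centre of its underside. Leave alone.
- stain_bottle: Amber bottle, 52 mm across, 130 mm high, on the table left of the analyser; origin at the centre of its underside. Leave alone.
- slide_box: Blue closed slide box 90 x 50 x 32 mm on the table right of the analyser; origin at the centre of its underside. Leave alone.
- slide_tray: Black open tray of glass slides, 90 x 200 x 16 mm, on the table in front of the analyser; origin at the centre of its underside. Leave alone.
- beaker: Clear open beaker, 60 mm across, 75 mm high, on the table to the robot's left; origin at the centre of its underside. Leave alone.
- marker_pen: Black marker pen, 12 mm thick, lying on the table to the robot's right; origin under its middle. Leave alone.

How it is judged:
By the outcome, as a careful person would: the job done as asked, in the order asked, and still so for the second after the job is handed in, with the robot touching nothing.
It also fails if it takes over 40 s, if anything falls off the work surface, if the arm or the gripper's body presses on something with over 40 N, if the wrist force passes 120 N, or if a joint passes its speed limit or range.

## Working session

There is one attempt and no reset: what is moved stays moved. The work goes in short steps, each a Python script; the robot and the scene stay as the last script left them, time stands still between calls to the robot, and variables do not carry over. Pictures are saved under pics/ and viewed, and the job is handed in when it is done.

```bash
mkdir -p pics; cat > h.py <<'E'
import numpy as np, cv2
from bench import *
def px2w(c,u,v,r=2):
    u=float(u);v=float(v);d=c["range_z"][int(v)-r:int(v)+r+1,int(u)-r:int(u)+r+1]; d=d[d>0]
    if len(d)==0: return None
    z=np.median(d); p=np.linalg.inv(c["intrinsics"])@[u,v,1]*z
    return np.array(c["R"]).T@(p-np.array(c["t"]))
E
python3 - <<'E'
from h import *
np.set_printoptions(precision=4,suppress=True)
for n in ["top","side"]:
    c=capture(n); im=c["image"].copy()
    for q in ["sample_press","supply_press","ready_button_top","specimen_jar","vial","analyser"]:
        for s in spot_in(n,q)[:2]:
            u,v=s["xy"]; print(n,q,round(s["conf"],2),np.round(s["xy"],1),px2w(c,u,v))
    cv2.imwrite(f"pics/{n}0.png",im)
print(current_clock(),current_orientation(),current_force(),current_finger_gap())
E
```

```text
top sample_press 0.83 [233.9 160.2] [0.6662 0.1467 0.1226]
top supply_press 0.87 [292.9 163.7] [ 0.6595 -0.0021  0.1227]
top specimen_jar 0.44 [220.5 197.2] [0.5699 0.1759 0.1356]
top vial 0.49 [296.3 218.7] [ 0.52   -0.0121  0.1282]
top analyser 0.58 [262.1 196.2] [0.5809 0.0758 0.087 ]
top analyser 0.52 [133.3 265.5] [0.3962 0.4286 0.0054]
side sample_press 0.93 [221.  238.1] [0.669  0.1436 0.1214]
side sample_press 0.72 [315.6 262.9] [0.4359 0.0905 0.004 ]
side supply_press 0.85 [232.6 206.7] [0.6615 0.0172 0.1201]
side ready_button_top 0.43 [274.1 234.3] [0.5436 0.0953 0.1007]
side analyser 0.87 [251.7 260.7] [0.5899 0.1782 0.0846]
side analyser 0.49 [274.4 232. ] [0.5431 0.092  0.1056]
0.7 [ 0.8191 -0.5737 -0.     -0.    ] [ 0.42   -0.4534  0.756 ] 0.08790273127420323
```

View pics/top0.png

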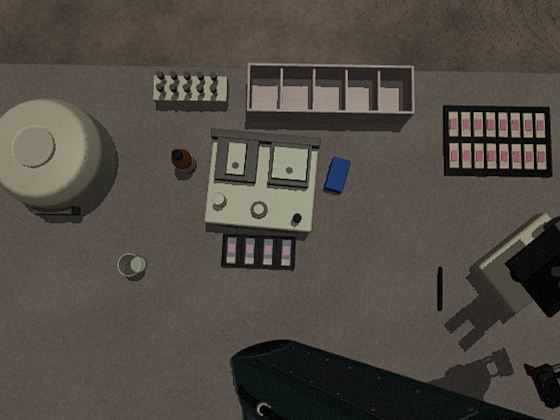

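View pics/side0.png

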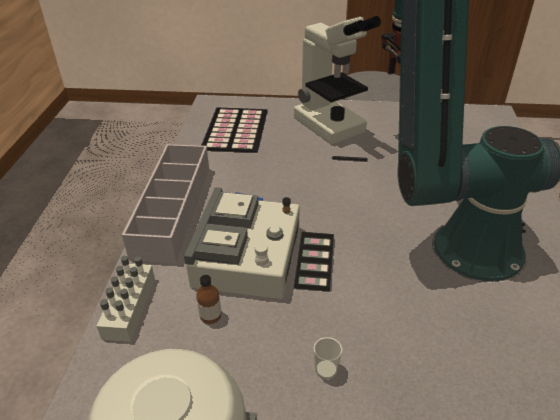

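The top view shows the narrow hatch on the left, around (236,158), and the wide one on the right, around (289,163). The button is at (259,210), the jar at (219,200) and the vial at (297,218). I'll zoom in to refine the marks.

```bash
python3 - <<'E'
from h import *
np.set_printoptions(precision=4,suppress=True)
c=capture("top"); im=c["image"]
cv2.imwrite("pics/topz.png",cv2.resize(im[120:240,195:335],None,fx=5,fy=5,interpolation=cv2.INTER_CUBIC))
for q in ["sample_press","supply_press","ready_button_top"]:
  for s in silhouettes("top",q)[:2]:
    m=s["region"]; ys,xs=np.nonzero(m); print(q,s["conf"],s["xy"],m.sum(),xs.min(),xs.max(),ys.min(),ys.max())
# button & hatches: back-project all, threshold heights
h,w=c["range_z"].shape; U,V=np.meshgrid(np.arange(w),np.arange(h)); Z=c["range_z"]
P=np.stack([U,V,np.ones_like(U)],-1)@np.linalg.inv(c["intrinsics"]).T*Z[...,None]
W=(P-np.array(c["t"]))@np.array(c["R"])
np.save("W.npy",W)
for nm,(a,b,cc,d),lo,hi in [("narrow",(225,247,138,182),.1185,.126),("wide",(268,312,140,188),.1185,.126),("button",(248,270,198,222),.097,.11)]:
    m=np.zeros((h,w),bool); m[cc:d,a:b]=True; m&=(W[...,2]>lo)&(W[...,2]<hi)
    p=W[m]; r=cv2.minAreaRect(p[:,:2].astype(np.float32)); print(nm,m.sum(),p.mean(0),r)
m=(W[...,2]>.08)&(W[...,2]<.09)&(U>195)&(U<330)&(V>120)&(V<240); print("deck",cv2.minAreaRect(W[m][:,:2].astype(np.float32)))
print(W[170:186:1,236])
E
```

```text
sample_press 0.76 [234.5, 159.8] 590 226 247 141 174
supply_press 0.96 [291.4, 163.0] 1098 272 307 146 179
ready_button_top 0.46 [259.8, 209.6] 70 254 263 204 213
narrow 570 [0.6723 0.1422 0.1227] ((0.6712182760238647, 0.142854705452919), (0.10579638928174973, 0.053662654012441635), 1.4706496000289917)
wide 1134 [0.6629 0.0066 0.1226] ((0.6633124947547913, 0.00647098571062088), (0.11592749506235123, 0.10920879989862442), 0.7745497226715088)
button 174 [0.5452 0.0822 0.1026] ((0.5460759997367859, 0.08247345685958862), (0.04133063182234764, 0.04100392758846283), 1.241986632347107)
deck ((0.6113824844360352, 0.0782269537448883), (0.2800680994987488, 0.21961863338947296), 85.55661010742188)
[[0.6411 0.1407 0.1232]
 [0.6384 0.1406 0.1238]
 [0.6363 0.1408 0.1216]
 [0.6326 0.14   0.1274]
 [0.6371 0.1441 0.0916]
 [0.6293 0.1409 0.1186]
 [0.6273 0.1412 0.1158]
 [0.625  0.1413 0.1142]
 [0.6218 0.1408 0.1178]
 [0.6195 0.141  0.116 ]
 [0.6187 0.142  0.1065]
 [0.6188 0.1437 0.0915]
 [0.6171 0.1442 0.0865]
 [0.6143 0.144  0.0874]
 [0.6125 0.1445 0.0829]
 [0.609  0.1438 0.0878]]
```

View pics/topz.png

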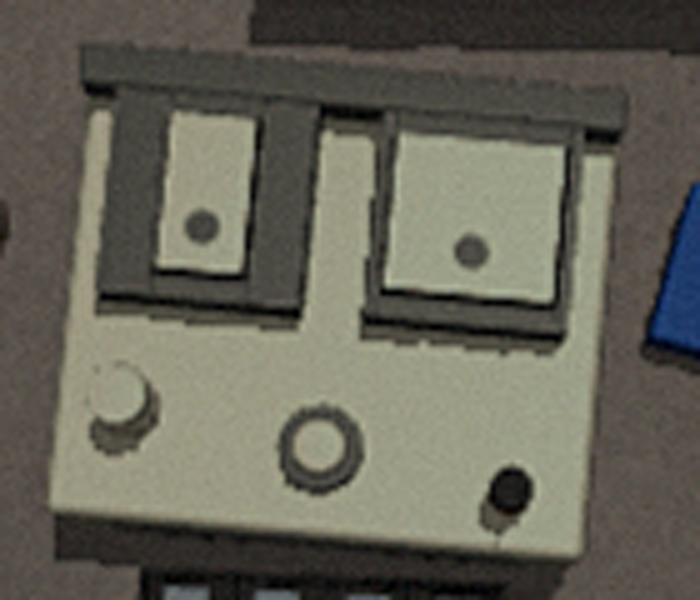

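```bash
python3 - <<'E'
from h import *
np.set_printoptions(precision=4,suppress=True)
W=np.load("W.npy")
sub=W[205:330,465:560].reshape(-1,3); sub=sub[(sub[:,2]>.02)&(sub[:,2]<1.5)]
for z0 in np.arange(0,.6,.05):
    s=sub[(sub[:,2]>=z0)&(sub[:,2]<z0+.05)]
    if len(s)>5:
        r=np.hypot(s[:,0],s[:,1]); a=np.arctan2(s[:,1],s[:,0]); print(round(z0,2),len(s),r.min(),r.max(),a.min(),a.max(),s[:,:2].min(0),s[:,:2].max(0))
c=capture("top")
for u,v in [(235,165),(288.6,169.8),(258.8,208.8),(219,199)]: print(u,v,px2w(c,u,v))
c=capture("side"); cv2.imwrite("pics/sidez.png",cv2.resize(c["image"][170:310,170:340],None,fx=4,fy=4,interpolation=cv2.INTER_CUBIC))
# button/hatch surroundings heights
for v in range(200,222): print(v,W[v,259].round(4))
for r in [.45,.4]:
    for z in [.35,.45,.5]: print(r,z,inverse_kinematics([r*np.cos(-1.337+.1),r*np.sin(-1.237),z],current_orientation()))
E
```

```text
0.0 1211 0.6414557158014818 0.8816570053856417 -1.1194423255542558 -0.8780105054806595 [ 0.2887 -0.6935] [ 0.5556 -0.498 ]
0.05 1556 0.6430280546843105 0.8765915243473663 -1.115165404332704 -0.8806242150342699 [ 0.2926 -0.6916] [ 0.5519 -0.4981]
0.1 78 0.8199327549081282 0.8690777901132866 -0.9240062069880872 -0.901080274788878 [ 0.5042 -0.6819] [ 0.5388 -0.6437]
0.15 2893 0.6563874328753686 0.8085651218866076 -1.1179344936946332 -0.8793639353832703 [ 0.2957 -0.6358] [ 0.5105 -0.5068]
0.2 83 0.698774547185911 0.7245570684698087 -1.0136941639948067 -0.9603609336368036 [ 0.3695 -0.5949] [ 0.4136 -0.5837]
235 165 [0.6536 0.1434 0.1243]
288.6 169.8 [0.6438 0.0086 0.1223]
258.8 208.8 [0.5455 0.0824 0.1089]
219 199 [0.5654 0.1795 0.1352]
200 [0.5714 0.0838 0.0831]
201 [0.5666 0.0828 0.0998]
202 [0.5642 0.0828 0.0985]
203 [0.5604 0.0822 0.108 ]
204 [0.5578 0.0822 0.1082]
205 [0.555  0.082  0.1106]
206 [0.5527 0.0821 0.1084]
207 [0.5502 0.082  0.1079]
208 [0.5475 0.0819 0.1097]
209 [0.5448 0.0818 0.1103]
210 [0.5424 0.0818 0.1097]
211 [0.54   0.0818 0.1084]
212 [0.5372 0.0816 0.1102]
213 [0.5349 0.0817 0.1084]
214 [0.533  0.082  0.1017]
215 [0.5307 0.0821 0.0996]
216 [0.5282 0.0821 0.099 ]
217 [0.5254 0.0819 0.1013]
218 [0.5242 0.0827 0.0866]
219 [0.5215 0.0826 0.0882]
220 [0.519  0.0826 0.0876]
221 [0.5164 0.0825 0.0874]
0.45 0.35 [-1.3907  0.0349  1.6145 -0.0001  1.4924 -0.1687]
0.45 0.45 [-1.3907 -0.0012  1.4223 -0.0001  1.7207 -0.1687]
0.45 0.5 [-1.3907 -0.0051  1.3143 -0.0001  1.8325 -0.1687]
0.4 0.35 [-1.4101 -0.0483  1.6968 -0.0001  1.4932 -0.188 ]
0.4 0.45 [-1.4101 -0.0846  1.5007 -0.0001  1.7256 -0.1881]
0.4 0.5 [-1.4101 -0.0881  1.392  -0.0001  1.8378 -0.1881]
```

View pics/sidez.png

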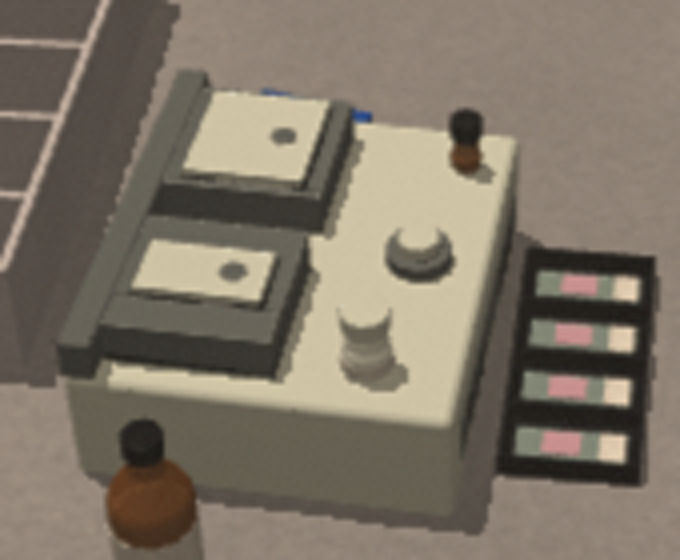

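```bash
python3 - <<'E'
from h import *
np.set_printoptions(precision=3,suppress=True)
c=capture("side")
for u,v in [(375,25),(350,30),(320,45),(318,28),(338,88),(337,115),(330,120),(395,15),(395,45),(385,45),(305,95),(340,60)]:
    print(u,v,px2w(c,u,v))
c=capture("wrist"); cv2.imwrite("pics/w0.png",c["image"])
c=capture("top")
for u,v in [(545,270),(490,365),(545,380),(555,250)]: print(u,v,px2w(c,u,v))
print(current_clock())
E
```

```text
375 25 [ 0.298 -0.523  0.415]
350 30 [ 0.372 -0.506  0.405]
320 45 [ 0.463 -0.635  0.305]
318 28 [ 0.473 -0.689  0.342]
338 88 [ 0.395 -0.592  0.174]
337 115 [ 0.393 -0.581  0.077]
330 120 [ 0.416 -0.588  0.052]
395 15 [ 0.24  -0.546  0.439]
395 45 [ 0.227 -0.554  0.344]
385 45 [ 0.253 -0.601  0.325]
305 95 [ 0.511 -0.653  0.113]
340 60 [ 0.395 -0.577  0.28 ]
545 270 [ 0.403 -0.597  0.174]
490 365 [ 0.142 -0.544  0.002]
545 380 [ 0.199 -0.482  0.347]
555 250 [ 0.45  -0.623  0.173]
1.15
```

View pics/w0.png

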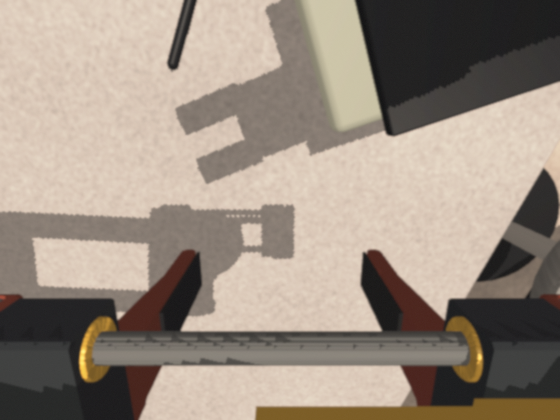

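The analyser's yaw is about -4.3°, and the marks are 135 mm apart, as expected. The microscope's eyepieces stand close to the gripper at z of about 0.41, so I retract radially before swinging across.

```bash
cat >> h.py <<'E'
from scipy.spatial.transform import Rotation as Ro
yaw=np.deg2rad(-4.3)
ax=np.array([np.cos(yaw),np.sin(yaw),0]); ay=np.array([-np.sin(yaw),np.cos(yaw),0])
def quat(s): return Ro.from_matrix(np.column_stack([s*ay,s*ax,[0,0,-1]])).as_quat()
np.set_printoptions(precision=4,suppress=True)
E
python3 - <<'E'
from h import *
mark=np.array([.6536,.1434,.121])
servo_line([.205-.342*.2,-.564+.94*.2,.235],rate=.3)
j=np.array(current_joint_pos()); print(j,current_clock())
j[0]=.15; goto_joints(list(j)); print(current_position(),current_clock())
for s in (1,-1): print(s,inverse_kinematics(mark+[-.0,0,.1],quat(s)))
E
```

```text
[-1.3954  0.0495  1.8871  0.0002  1.2021 -0.1731] 1.9667
[0.3818 0.1268 0.2356] 3.9833
1 [ 0.1128  0.4595  1.3509 -0.      1.3312 -1.3829]
-1 [ 0.1128  0.4595  1.3509 -0.      1.3312  1.7587]
```

```bash
python3 - <<'E'
from h import *
mark=np.array([.6536,.1434,.121])
move_ptp(mark-.05*ax+[0,0,.14],quat(1)); print(current_position(),current_clock())
move_gripper(0.0); print(current_finger_gap())
c=capture("wrist"); cv2.imwrite("pics/w1.png",c["image"])
print(np.array(c["R"]),c["t"])
for q in ["sample_press","ready_button_top","supply_press"]:
  for s in spot_in("wrist",q)[:2]: print(q,s["conf"],s["xy"],px2w(c,*s["xy"]))
print(current_force(),current_clock())
E
```

```text
[0.6031 0.1466 0.2607] 5.0833
0.0005998275517618641
[[ 0.0756  0.9971 -0.0002]
 [ 0.9542 -0.0723  0.2903]
 [ 0.2894 -0.0221 -0.9569]] [-0.1926 -0.6122  0.2582]
sample_press 0.57 [276.9, 242.4] [0.6437 0.1406 0.1231]
ready_button_top 0.56 [206.3, 141.1] [0.5414 0.0812 0.1085]
supply_press 0.85 [148.7, 263.3] [0.6565 0.009  0.1232]
[-0.5946  0.5657  0.4719] 6.625
```

View pics/w1.png

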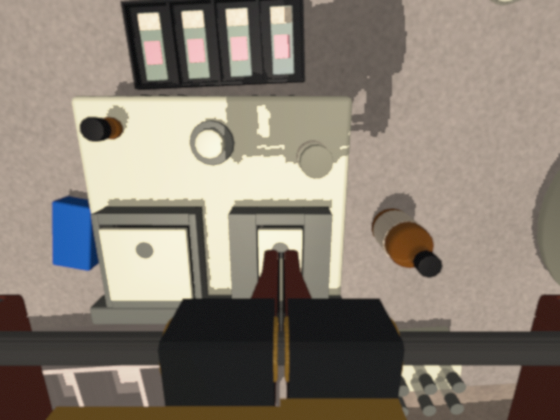

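The wrist view looks back towards the robot. It shows the narrow hatch's mark at (279,248), partly behind the fingertips, the wide hatch's mark at (145,250), the button at (209,144), and the hatch's front edge at row 229 or so.

```bash
python3 - <<'E'
from h import *
c=capture("wrist")
def plane(u,v,z):
    R=np.array(c["R"]);C=-R.T@np.array(c["t"]); d=R.T@np.linalg.inv(c["intrinsics"])@[u,v,1]; return C+d*(z-C[2])/d[2]
for n,u,v,z in [("s",279,247,.121),("w",145,250,.121),("b",209,144,.103),("edgeL",259,229,.121),("edgeR",302,229,.121)]:
    print(n,px2w(c,u,v,1),plane(u,v,z))
E
```

```text
s [0.6486 0.1423 0.1235] [0.6496 0.1422 0.121 ]
w [0.6419 0.008  0.1229] [0.6427 0.0071 0.121 ]
b [0.5443 0.0834 0.1088] [0.5446 0.0821 0.103 ]
edgeL [0.6289 0.124  0.1212] [0.629 0.124 0.121]
edgeR [0.6364 0.1669 0.1093] [0.6322 0.1664 0.121 ]
```

```bash
python3 - <<'E'
from h import *
m=np.array([.651,.1432,.121]); q=quat(1)
servo_line(m+[0,0,.04],q,rate=.2)
servo_line(m+[0,0,.012],q,rate=.1); f0=np.array(current_force())
r=servo_line(m+[0,0,-.010],q,rate=.015,contact_N=9)
p=current_position(); f=np.array(current_force())
servo_line(m-.09*ax+[0,0,.10],q,rate=.35)
print(r,p,f-f0,current_clock())
sleep(.8)
c=capture("side"); cv2.imwrite("pics/s2.png",cv2.resize(c["image"][150:310,160:340],None,fx=4,fy=3.7))
print(current_position(),current_clock())
E
```

```text
True [0.6506 0.1432 0.1173] [-0.9812 -0.3165  7.1511] 9.3833
[0.5613 0.15   0.2211] 10.2333
```

View pics/s2.png

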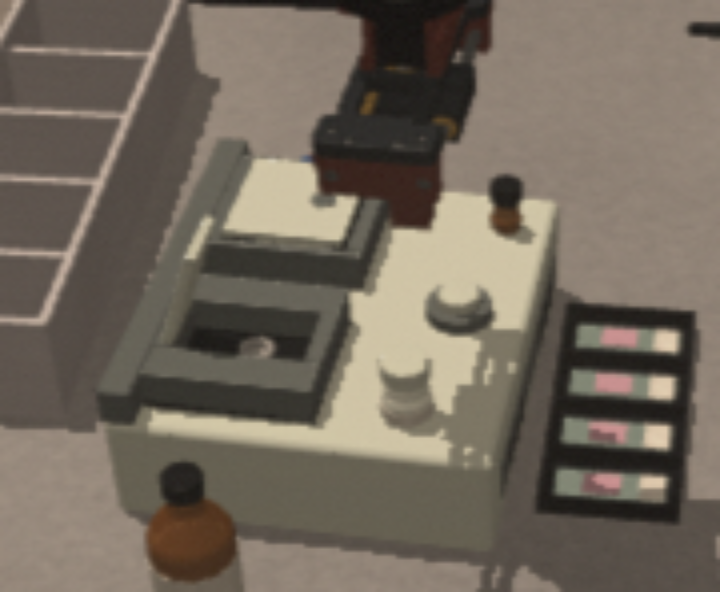

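The narrow hatch is standing open, the wide one is shut, and nothing else has moved. I'll watch it for the two seconds, check again, then press the button.

```bash
python3 - <<'E'
from h import *
t0=current_clock(); sleep(2.6)
c=capture("side"); cv2.imwrite("pics/s3.png",cv2.resize(c["image"][150:310,160:340],None,fx=4,fy=3.7))
W=px2w(c,210,217,1); print("hatch px",W, current_clock()-t0)
b=np.array([.5448,.0822,.103]); q=quat(1)
servo_line(b+[0,0,.06],q,rate=.2)
servo_line(b+[0,0,.012],q,rate=.1); f0=np.array(current_force())
r=servo_line(b+[0,0,-.010],q,rate=.015,contact_N=9)
p=current_position(); f=np.array(current_force())-f0
sleep(.2); print(r,p,f,np.array(current_force())-f0,current_position(),current_clock())
servo_line(b+[0,0,.012],q,rate=.05)
servo_line(b-.02*ax+[0,0,.12],q,rate=.2)
c=capture("side"); cv2.imwrite("pics/s4.png",cv2.resize(c["image"][150:310,160:340],None,fx=4,fy=3.7))
c=capture("wrist"); cv2.imwrite("pics/w4.png",c["image"])
print(current_force()-f0,current_clock())
E
```

```text
hatch px [0.6907 0.1409 0.1848] 2.6500000000000004
True [0.5449 0.0822 0.1013] [-0.6109 -0.0111  6.0223] [-0.7475 -0.7679  5.8435] [0.5449 0.0822 0.1013] 15.2583
[-0.1134 -0.6676  0.3915] 16.4917
```

View pics/s3.png

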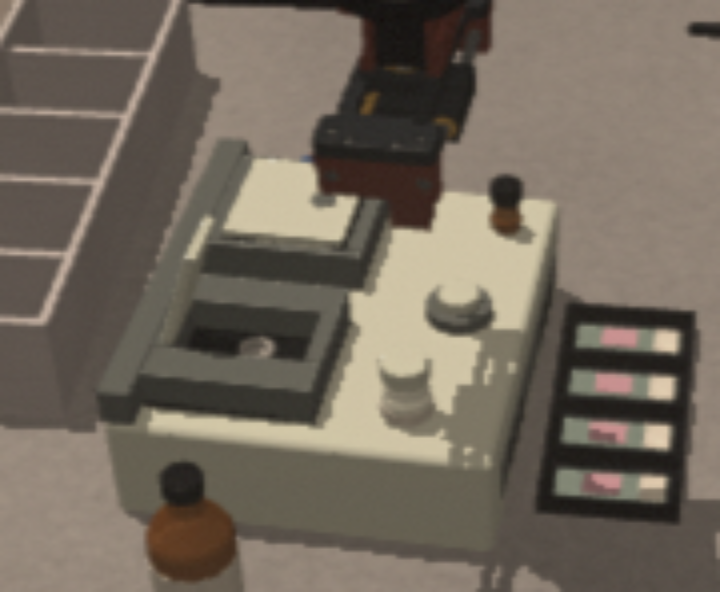

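View pics/s4.png

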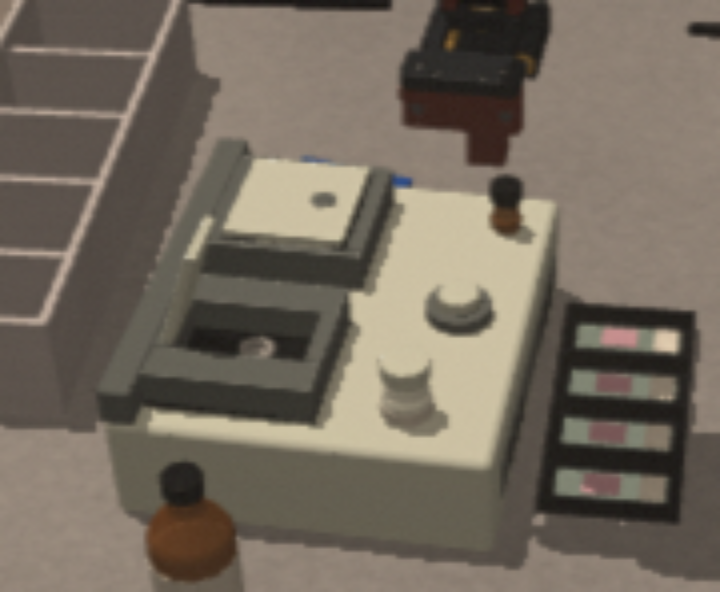

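View pics/w4.png

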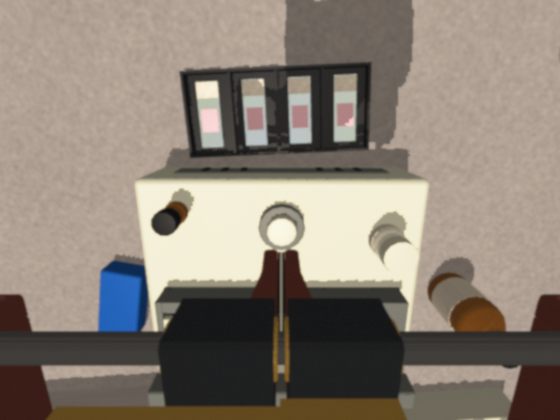

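The button press stopped at z=0.1013, higher than the 0.097 expected, so it may not have gone fully down. I'll press again in steps and log force against depth.

```bash
python3 - <<'E'
from h import *
b=np.array([.5448,.0822,.103]); q=quat(1)
servo_line(b+[0,0,.03],q,rate=.2); servo_line(b+[0,0,.010],q,rate=.1); f0=np.array(current_force())
for z in np.arange(.111,.0935,-.001):
    r=servo_line([b[0],b[1],z],q,rate=.02,contact_N=20)
    f=np.array(current_force())-f0
    print(round(z,4),round(current_position()[2],5),f.round(2))
    if r or f[2]>20: break
print(current_clock())
servo_line(b+[0,0,.014],q,rate=.05)
servo_line(b-.02*ax+[0,0,.12],q,rate=.2)
print(current_clock())
E
```

```text
0.111 0.11156 [ 0.59  0.62 -0.82]
0.11 0.11008 [ 0.84  0.7  -1.24]
0.109 0.1089 [ 0.81  0.31 -1.56]
0.108 0.1079 [-0.39  0.5  -1.8 ]
0.107 0.10708 [-0.18  0.08 -0.06]
0.106 0.10607 [0.2  1.3  1.83]
0.105 0.10504 [0.07 1.27 1.73]
0.104 0.10404 [0.89 0.08 1.38]
0.103 0.10304 [0.74 0.63 2.1 ]
0.102 0.10203 [0.18 0.46 2.18]
0.101 0.10131 [-0.69  0.85  5.73]
0.1 0.10113 [-2.08  0.44 12.34]
0.099 0.10098 [-4.98  1.04 20.21]
20.7
21.9
```

Contact came at about 0.107 and the hard stop at 0.1012. That is the full 6 mm of travel with a spring force of about 4 N, so both presses reached the bottom. One last look before handing in.

```bash
python3 - <<'E'
from h import *
c=capture("side"); cv2.imwrite("pics/s5.png",cv2.resize(c["image"][150:310,160:340],None,fx=4,fy=3.7))
print(px2w(c,210,217,1),px2w(c,274,231,1),current_force(),current_position())
E
```

```text
[0.6917 0.1376 0.182 ] [0.5444 0.0894 0.1066] [-0.0237 -0.7603  0.0353] [0.524  0.0836 0.2216]
```

View pics/s5.png

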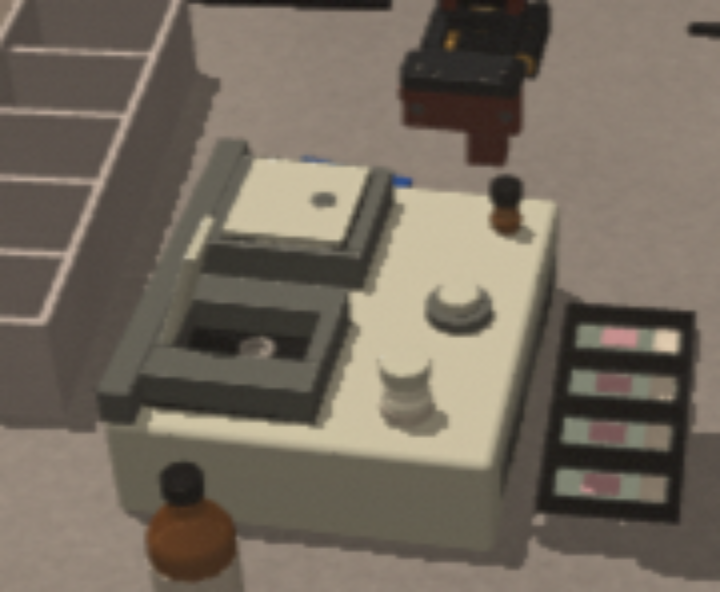

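The picture shows the narrow hatch open, the wide one shut, the button up, and the jar and vial where they stood.

```bash
python3 -c "
from bench import *
close_job(); print(current_clock())"
```

```text
the job is handed in; nothing more can be done
the job is handed in; nothing more can be done
```

The job is handed in: the narrow hatch is standing open and the button has been pressed fully down and is back up. I pressed the hatch once at its mark with the shut fingertips, down to its stop (about 7 N), and let go. It swung up by itself and stayed open untouched for over 2.6 s before I went to the button.

- **Button pressed twice:** the first press stopped at z = 0.1013, which didn't match the 0.097 expected from the given height. I pressed again in small steps and found contact at about 0.107 and a hard stop at 0.1012. That is the full 6 mm of travel with a spring force of about 4 N, so the first press had already reached the bottom. The second press went up to about 20 N at the stop.
- **Height disagreement:** the button top measured about 0.107 with the fingertips and 0.107–0.109 with the cameras, against the 0.103 given. I left this unexplained.
- **Final checks:** the last picture, at about 22 s, shows the narrow hatch open, the wide hatch shut, the button up and nothing nearby moved. The gripper was clear and the force reading near zero. I did not check the beaker or marker pen again after the first pictures, but the arm passed well above them.

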